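# Find the clogged slip syringe

### The job

Before decorating, try the plungers of all three empty slip syringes in the rack: press each one gently down until it is fully home. One has slip dried inside: when its plunger stiffens part-way, stop pressing, do not force it, and stand that syringe nozzle down in the open stoneware wash-up jar. Leave the two good ones hanging in the rack with their plungers home, and do not knock the mug or the lidded jar about.

Things in the scene. Friction and masses are not known exactly. Their poses are not given: they have to be found in the camera images.
- rack: fixed plywood syringe rack, 78 x 260 mm, top face 120 mm above the table; a 12 mm board on two end panels, open beneath, a fixed 6 mm high drip saucer under each nozzle. Origin on the table under its middle, z up, y along its length. Three through holes of 30 mm diameter on the line x = 0 at y = -80, 0 and +80 mm, each holding one syringe, in no fixed order.
- plunger_a (a joint): how far the plunger of syringe a is pushed in, m: 0 fully drawn, 0.055 home (piston on the end of the barrel, thumb disc's underside 9 mm above the collar). It starts between 0 and 0.012. A sound plunger drags with a steady 3 N over the whole stroke and cushions at 3 N per mm once home. Pressing any plunger with more than 16 N bursts the barrel.
- plunger_b (a joint): the same for syringe b. A plunger with dried slip under it (one of a, b, c, drawn anew each time) first moves with the same 3 N, then 24 to 32 mm in, unknown beforehand, meets the slip and stiffens by 1 N per mm; let go, it backs off a few mm at most and stays. When the hand stops, the 3 N of drag fades from the reading.
- plunger_c (a joint): the same for syringe c
- syringe_a: white plastic slip syringe, empty, 50 to 85 g, loose, hanging nozzle down in the rack by its round collar (44 mm diameter, 4 mm thick). Origin in the middle of the collar's underside, level with the rack's top face; z up along the axis. Below it a barrel 26 mm in diameter, 95 mm long, then a round-ended steel nozzle 8 mm in diameter, its tip 112 mm below the origin. The three look alike.
- thumb_a (a point): centre of the top face of syringe a's thumb disc, 74 mm above the collar's underside when fully drawn, 19 mm when home. Disc 30 mm in diameter, 6 mm thick, on a 16 mm cross-ribbed rod. The syringe can be lifted by pinching the disc's rim: its weight does not draw the plunger.
- nozzle_a (a point): tip of syringe a's nozzle
- syringe_b: the same, syringe b
- thumb_b (a point): centre of the top face of syringe b's thumb disc, 74 mm above the collar's underside when fully drawn, 19 mm when home.
- nozzle_b (a point): tip of syringe b's nozzle
- syringe_c: the same, syringe c
- thumb_c (a point): centre of the top face of syringe c's thumb disc, 74 mm above the collar's underside when fully drawn, 19 mm when home.
- nozzle_c (a point): tip of syringe c's nozzle
- jar: wash-up jar: open grey stoneware jar, low and wide, no handle and no lid, 112 mm across the belly and 85 mm high, 0.8 kg; loose. Mouth 92 mm wide, inner floor 7 mm above its underside and about 75 mm wide. Origin in the middle of its underside, z up.
- cup: bystander: leather-hard clay mug with a handle, 76 mm across, 85 mm high; origin in the middle of its underside
- slip_jar: bystander: closed jar of slip with a metal lid, 72 mm across, 85 mm high; origin in the middle of its underside
Things that resemble listed ones, but are neither listed nor needed, are in the scene too. What is shaped like the syringe_a but pink is not meant. Leave any green look-alike of the syringe_c alone.

How it is judged:
By the outcome, as a careful person would: the job done as asked, in the order asked, and still so for the second after the job is handed in, with the robot touching nothing.
It also fails if it takes over 64 s, if anything falls off the work surface, if the arm or the gripper's body presses on something with over 40 N, if the wrist force passes 120 N, or if a joint passes its speed limit or range.

### The arm

A 6-joint arm with a two-finger parallel gripper is mounted at the origin on the work surface. World frame = base frame: x ahead of the robot, y to its left, z up, the work surface at z = 0. Lengths are in mm, angles in degrees, forces in N, time in s.
With the tool pointing down it reaches from about 300 to 850 mm from the base axis. Payload 4.2 kg.
Tool frame: the origin (TCP) lies between the finger pads; the fingertips stand 25 mm ahead of it and the grasp point (between the pads) lies 6 mm ahead of it; x points along the fingers, y is the direction in which the jaws open and shut, and the axes are right-handed (so a half turn about x gives the same grasp; the last joint's range is limited). The gripper opens to 91 mm and grips with 3 to 60 N. Pads are 32 mm wide; open, the fingers measure 118 mm over their backs; the gripper's body (76 mm by 178 mm) begins 60 mm behind the grasp point.
Start: joints at [74.943, 18.312, 89.639, -0, 72.044, -1.146], TCP at [138.243, 558.148, 238.976] pointing down, gripper open.
Joint ranges: [-177.97, 177.97], [-48.28, 115.42], [12.27, 149.76], [-77.06, 257.06], [2.81, 150.46], [-146.56, 146.56]. Speed limits (degrees/s): [147.25, 147.25, 180, 180, 180, 180].

### API

Orientations are given as [roll, pitch, yaw] about the fixed x, y, z axes, in that order (R = Rz(yaw) Ry(pitch) Rx(roll)).
In Python, from workcell import env gives the robot as it stands.
- The arm moves only by the tool jog_arm, never from a script. Its argument "plan" is one flat list of numbers, 4 for each row, row after row: the shift along the tool's x, y, z in cm, then the turn about the tool's x in units of 6 degrees (1.0 is 6 degrees). In form: [tx, ty, tz, turn, tx, ty, tz, turn, ...]. A call has 1 to 12 rows; each row shifts and turns the commanded pose from where the row before left it, along the tool's axes as they then stand; what a row does not reach is not made up. A row lasts 1/12 s, in which the tool goes at most 41.7 mm and 7.16 degrees, less where a joint would pass 70% of its speed; a pose out of reach is approached as far as the arm can. A call with a gripper value outside its range is refused whole. "claw" is the finger opening in cm, from 0 to 9.12, set as the call begins (left out, the last holds). The fingers move at their own pace and stop on an object; "newtons" is the grip in N (left out, the last holds). Time passes only in rows, so rows that do not move let the fingers close. It gives the time, the measured TCP pose, the force and the opening at its end, in the units of the state.
- env.state(): the state, without advancing time (a new reading comes with each control period).
- env.grab_frame(name): name is "scene" or "top" or "wrist"; returns the picture (420x560x3 uint8, red, green, blue); there is no depth.
- env.calibration(name): a dict with "vertical_fov" (degrees; the focal length in pixels is half the picture's height over the tangent of half this angle, whatever the lens; pixels are square), "cx", "cy" (the principal point, pixels), "k1" (the pictures are not rectified: a ray, as slopes to the right and down, at radius r is drawn at 1 + k1 r^2 times it, then the intrinsics apply), "origin" and "orientation" of the camera in the world; the wrist camera has in their place "T_tool_cam" (4x4, takes a point from camera to tool coordinates, whose origin is the TCP and whose axes are the tool frame's). Camera axes: x right, y down, z forward; pixel columns grow to the right and rows downward; lengths in mm; the calibration is good to about 2 mm. A picture is of the moment at which its call begins: read the wrist's pose just before it. calibration takes no time and is no camera call.
- env.job_done(): hands the job in, once; it reports no verdict.
The state is a dict: "time_s": time; "qpos": joint angles; "qvel": joint speeds; "effort": joint torques, N m; "ee_pos": TCP position; "ee_rot": TCP orientation; "force": force on the tool from outside, world axes, zero at the start; "torque": the same for the moment, N m; "gripper_width": finger opening in mm.
Only numpy, scipy, OpenCV 4.12 (cv2) and the standard library are available. Lean on these libraries where they do the work, as an engineer would, in place of code of your own. Each camera call takes 0.05 s, during which the arm holds its last target.

## Working session

There is one attempt and no reset: what is moved stays moved. The work goes in short steps, Python scripts to look and compute and a tool call to move; the robot and the scene stay as the last step left them, time stands still between calls to the robot, and variables do not carry over. Pictures are saved under pics/ and viewed, and the job is handed in when it is done.

Besides the shell and the picture viewer there is one more tool, called after "Call:" as name(argument=value, ...), one argument or row to a line, values as JSON. jog_arm: Moves the arm, as the interface text tells. Its arguments: {"type":"object","properties":{"plan":{"type":"array"},"claw":{"type":"number"},"newtons":{"type":"number"}},"required":["plan"]}

```bash
mkdir -p pics; ls; python3 - <<'E'
from workcell import env
import cv2
for n in ("scene","top","wrist"):
    c=env.calibration(n); print(n,c)
s=env.state(); print(s)
for n in ("scene","top","wrist"):
    cv2.imwrite(f"pics/{n}0.png",env.grab_frame(n)[:,:,::-1])
E
```

```text
pics
scene {'vertical_fov': 53.502539734921434, 'cx': 272.8821853589304, 'cy': 217.19288729089197, 'k1': -0.02754707434629349, 'origin': array([ 859.51897102, -430.86357231, 1021.36260047]), 'orientation': array([-149.72312869,    0.71515866,   33.27818778])}
top {'vertical_fov': 43.30719027892566, 'cx': 278.4332536199824, 'cy': 205.1280475138676, 'k1': -0.20726411297619926, 'origin': array([3.63945556e+02, 8.39095567e-01, 1.17270038e+03]), 'orientation': array([-1.69798427e+02, -5.82583986e-02, -9.05532177e+01])}
wrist {'vertical_fov': 69.67211586569583, 'cx': 280.74190603617154, 'cy': 212.17648335839303, 'k1': 0.01598785650836281, 'T_tool_cam': array([[ 2.64524193e-04, -2.45563189e-01,  9.69380550e-01,
        -1.45417107e+02],
       [ 9.99999925e-01, -2.10711474e-04, -3.26256963e-04,
         1.43129718e-01],
       [ 2.84376305e-04,  9.69380563e-01,  2.45563114e-01,
        -6.93967411e+01],
       [ 0.00000000e+00,  0.00000000e+00,  0.00000000e+00,
         1.00000000e+00]])}
{'time_s': 0.0, 'qpos': array([ 7.49406901e+01,  1.83499694e+01,  8.97060589e+01,  7.38972927e-05,
        7.20419537e+01, -1.14277926e+00]), 'qvel': array([ 0.07445132, -0.04378261, -0.01948112, -0.03576211,  0.01682761,
        0.12410836]), 'effort': array([-6.38612073e-04, -4.12470210e+01, -2.31972939e+01,  7.26505020e-02,
        4.59668320e-02, -1.65733677e-04]), 'ee_pos': array([138.14309154, 557.69361315, 238.13933841]), 'ee_rot': array([ -91.1838633 ,   89.90201797, -105.10041681]), 'force': array([-0.17791441, -0.43908705,  0.57930581]), 'torque': array([0.04466225, 0.00864112, 0.03646474]), 'gripper_width': 91.1358428733664}
```

View pics/scene0.png

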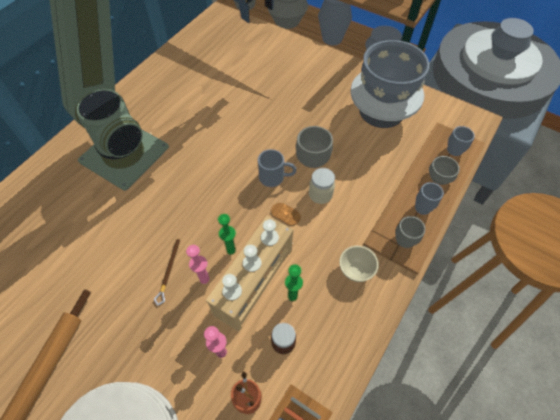

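View pics/top0.png

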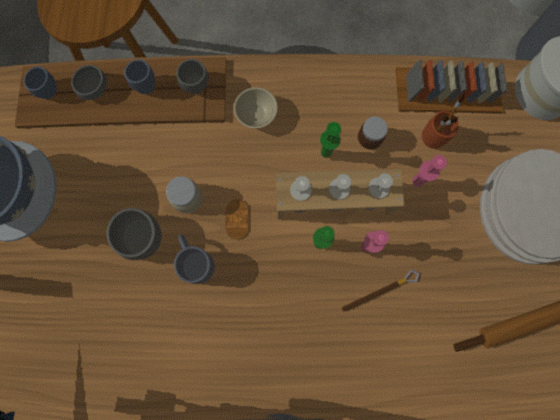

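View pics/wrist0.png

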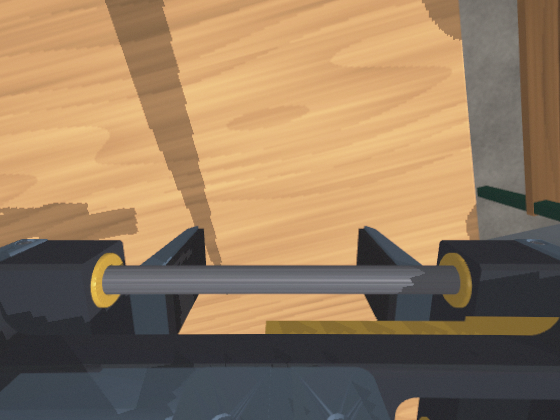

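```bash
cat > h.py <<'E'
import numpy as np, cv2
from scipy.spatial.transform import Rotation as R
from workcell import env
def K(c): 
    f=210/np.tan(np.radians(c['vertical_fov']/2)); return np.array([[f,0,c['cx']],[0,f,c['cy']],[0,0,1.]])
def pose(name,ee=None):
    c=env.calibration(name)
    if name!='wrist': return np.array(c['origin']),R.from_euler('xyz',c['orientation'],degrees=True).as_matrix()
    p,r=ee; Rt=R.from_euler('xyz',r,degrees=True).as_matrix(); T=c['T_tool_cam']
    return np.array(p)+Rt@T[:3,3],Rt@T[:3,:3]
def ray(name,uv,ee=None):
    c=env.calibration(name);o,Rm=pose(name,ee)
    n=cv2.undistortPoints(np.array([[uv]],float),K(c),np.array([c['k1'],0,0,0.]))[0,0]
    d=Rm@np.array([n[0],n[1],1]); return o,d/np.linalg.norm(d)
def plane(name,uv,z,ee=None):
    o,d=ray(name,uv,ee); return o+d*(z-o[2])/d[2]
def tri(r1,r2):
    (a,d),(b,e)=r1,r2
    t=np.linalg.lstsq(np.stack([d,-e],1),b-a,rcond=None)[0]
    p,q=a+d*t[0],b+e*t[1]; return (p+q)/2,np.linalg.norm(p-q)
def proj(name,P,ee=None):
    c=env.calibration(name);o,Rm=pose(name,ee); q=(np.array(P)-o)@Rm
    return cv2.projectPoints(q[None],np.zeros(3),np.zeros(3),K(c),np.array([c['k1'],0,0,0.]))[0][0,0]
E
python3 - <<'E'
from h import *
a=cv2.imread('pics/top0.png');b=cv2.imread('pics/scene0.png')
cv2.imwrite('pics/top0c.png',cv2.resize(a[150:240,260:420],None,fx=5,fy=5,interpolation=cv2.INTER_CUBIC))
cv2.imwrite('pics/sc0c.png',cv2.resize(b[200:340,180:340],None,fx=4,fy=4,interpolation=cv2.INTER_CUBIC))
for uv in [(300,188),(341,185),(381,184)]: print(plane('top',uv,188))
for uv in [(133,233),(194,264),(182,190),(373,130)]: print(plane('top',uv,85))
E
```

```text
[573.87204633 -43.24883684 188.        ]
[ 579.07898051 -121.80892133  188.        ]
[ 580.51363681 -199.35225986  188.        ]
[502.97708037 304.42064651  85.        ]
[437.84971762 173.30948057  85.        ]
[594.10490771 201.47563051  85.        ]
[ 723.29717993 -208.87757505   85.        ]
```

View pics/top0c.png

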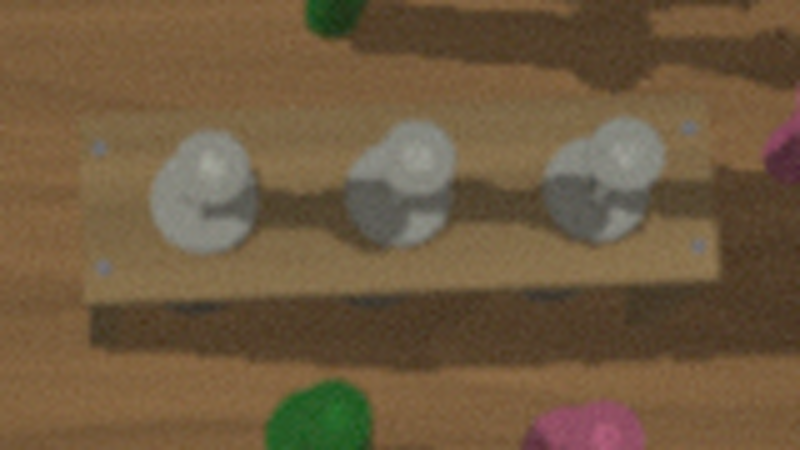

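View pics/sc0c.png

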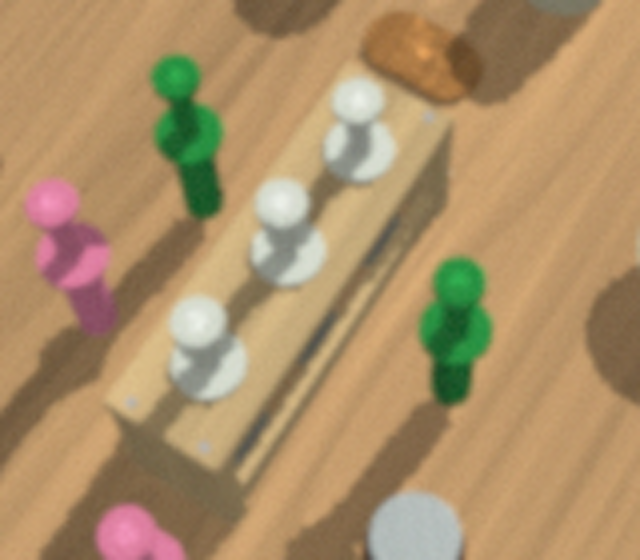

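```bash
python3 - <<'E'
from h import *
T=[(214,167),(418,158),(628,154)];S=[(358,101),(283,203),(198,322)]
for t,s in zip(T,S):
    t=np.array(t)/5+[260,150]-.4; s=np.array(s)/4+[180,200]-.4
    print(tri(ray('top',t),ray('scene',s)))
    print('  collar')
for c in [(204,192),(401,184),(597,180)]: print(plane('top',np.array(c)/5+[259.6,149.6],124))
C=[plane('top',np.array(c)/5+[259.6,149.6],120)[:2] for c in [(83,303),(80,118),(708,97),(718,278)]]
C=np.array(C);print(C,C.mean(0),[np.linalg.norm(C[i]-C[i-1]) for i in range(4)])
# jar rim ellipse masks
a=cv2.imread('pics/top0.png')
cv2.imwrite('pics/jar.png',cv2.resize(a[160:300,90:250],None,fx=4,fy=4,interpolation=cv2.INTER_CUBIC))
b=cv2.imread('pics/scene0.png')
cv2.imwrite('pics/jarS.png',cv2.resize(b[110:230,240:380],None,fx=4,fy=4,interpolation=cv2.INTER_CUBIC))
E
```

```text
(array([585.27656472, -48.27941136, 180.75326973]), np.float64(0.22254822636851646))
  collar
(array([ 587.35540369, -126.7226382 ,  184.3397374 ]), np.float64(0.10666317982086937))
  collar
(array([ 588.84270545, -209.02462012,  182.54249354]), np.float64(0.12803286988788481))
  collar
[587.50888938 -46.92588182 124.        ]
[ 590.16577126 -127.23048526  124.        ]
[ 591.26566835 -208.04847651  124.        ]
[[ 543.00709144    2.5481197 ]
 [ 619.78964087    3.09510847]
 [ 627.08172059 -257.39166145]
 [ 550.79847903 -257.4133022 ]] [ 585.16923298 -127.29043387] [np.float64(260.0781547891585), np.float64(76.78449774992826), np.float64(260.5888173500804), np.float64(76.28324462523192)]
```

View pics/jar.png

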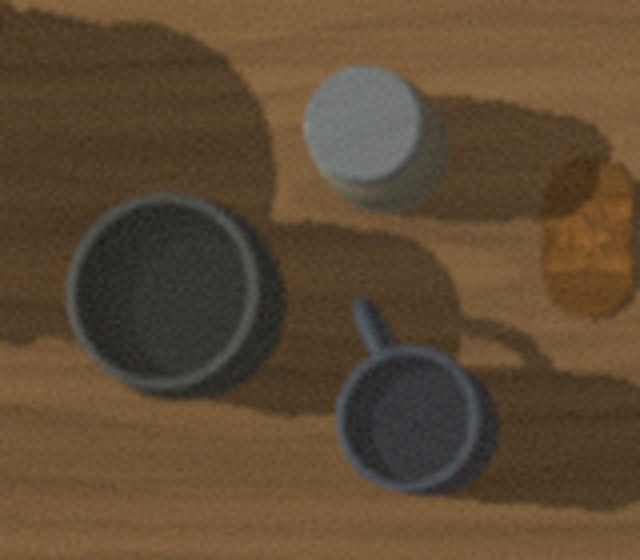

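View pics/jarS.png

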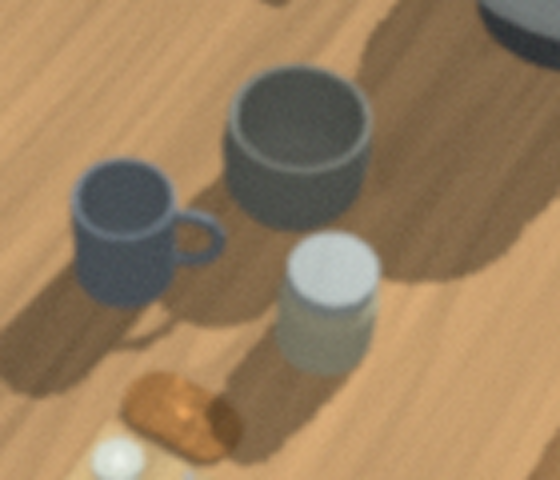

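```bash
cat >> h.py <<'E'
def to(target,tip=True):
    s=env.state(); Rt=R.from_euler('xyz',s['ee_rot'],degrees=True).as_matrix()
    d=Rt.T@(np.array(target)-s['ee_pos']); print('t',s['time_s'],'pos',s['ee_pos'].round(1),'jaw',Rt[:,1].round(3),'zt',Rt[:,2].round(3),'shift cm',(d/10).round(2),'F',s['force'].round(2)); return d
E
python3 - <<'E'
from h import *
d=to((585.3,-48,255)); to((587,-127,255)); to((588.3,-208.5,255))
print(plane('top',np.array((163,293))/4+[89.6,159.6],85))
print(plane('scene',np.array((299,117))/4+[239.6,109.6],85))
E
```

```text
t 0.15 pos [138.2 557.8 238.3] jaw [ 0.24   0.971 -0.001] zt [ 0.971 -0.24  -0.   ] shift cm [ -1.6  -48.06  57.97] F [ 0.06 -0.35  0.16]
t 0.15 pos [138.2 557.8 238.3] jaw [ 0.24   0.971 -0.001] zt [ 0.971 -0.24  -0.   ] shift cm [ -1.59 -55.68  60.03] F [ 0.06 -0.35  0.16]
t 0.15 pos [138.2 557.8 238.3] jaw [ 0.24   0.971 -0.001] zt [ 0.971 -0.24  -0.   ] shift cm [ -1.58 -63.56  62.12] F [ 0.06 -0.35  0.16]
[503.3132833  310.20006759  85.        ]
[506.09680485 307.24624209  85.        ]
```

Call:
jog_arm(
  plan=[-0.3,0,3.9,0.66,-0.3,0,3.9,0.66,-0.3,0,3.9,0.66,-0.3,0,3.9,0.66,-0.3,0,3.9,0.66,-0.3,0,3.9,0.66,0,0,3.9,0.66,0,0,3.9,0.66,0,0,3.9,0.66,0,0,3.9,0.66,0,0,3.9,0.66,0,0,3.9,0.66],
  claw=0,
  newtons=20,
)

```text
time_s: 1.15
ee_pos: [508.8, 291.3, 256.5]
ee_rot: [-107.5, 90.0, -169.1]
force: [-0.1, 1.0, 0.9]
gripper_width: 14.1
```

```bash
python3 - <<'E'
from h import *
d=to((585.3,-48,255));print(env.state()['qpos'])
E
```

```text
t 1.15 pos [508.8 291.3 256.5] jaw [ 0.88   0.475 -0.   ] zt [ 0.475 -0.88  -0.   ] shift cm [ 0.15 -9.39 33.49] F [-0.14  1.    0.91]
[2.86629187e+01 1.87639364e+01 8.64122671e+01 5.93382963e-03
 7.48416269e+01 2.89595596e-01]
```

Call:
jog_arm(
  plan=[0,0,3.7,0.52,0,0,3.7,0.52,0,0,3.7,0.52,0,0,3.7,0.52,0,0,3.7,0.52,0,0,3.7,0.52,0,0,3.7,0.52,0,0,3.7,0.52,0,0,3.5,0.52,0,0,0,0],
)

```text
time_s: 1.98
ee_pos: [599.0, -28.0, 256.4]
ee_rot: [-11.4, 89.8, -101.3]
force: [-0.3, 0.4, 0.6]
gripper_width: 0.5
```

```bash
python3 - <<'E'
from h import *
d=to((585.3,-48,230));
ee=env.state();cv2.imwrite('pics/w1.png',env.grab_frame('wrist')[:,:,::-1])
to((585.3,-48,230));print(proj('wrist',(585.3,-48,183),(ee['ee_pos'],ee['ee_rot'])))
E
```

```text
t 1.9833 pos [599.  -28.  256.4] jaw [ 1.     0.001 -0.001] zt [ 0.001 -1.     0.003] shift cm [ 2.64 -1.37  1.99] F [-0.34  0.44  0.59]
t 2.0333 pos [598.8 -25.  256.4] jaw [ 1.     0.004 -0.001] zt [ 0.004 -1.     0.   ] shift cm [ 2.64 -1.35  2.29] F [-1.12  0.59  0.69]
[263.75611814 253.99696511]
```

View pics/w1.png

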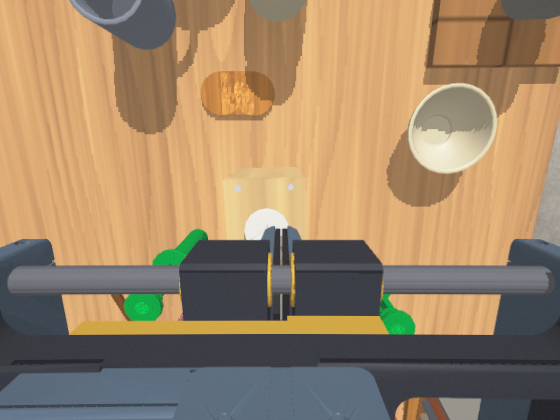

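```bash
python3 - <<'E'
from h import *
ee=env.state();im=env.grab_frame('wrist')[:,:,::-1]
E=(ee['ee_pos'],ee['ee_rot'])
cv2.imwrite('pics/w2.png',cv2.resize(im[150:250,200:340],None,fx=5,fy=5,interpolation=cv2.INTER_CUBIC))
print(E,proj('wrist',(585.3,-48,183),E),[proj('wrist',(x,y,120),E) for x,y in C] if 0 else proj('wrist',(543,2.5,120),E),proj('wrist',(619.8,3.1,120),E))
E
```

```text
(array([598.77472914, -25.03459399, 256.39100122]), array([ -68.6198583 ,   89.94048351, -158.40051266])) [264.01354843 257.74140668] [222.07474799 181.07878282] [303.91645159 180.76110613]
```

View pics/w2.png

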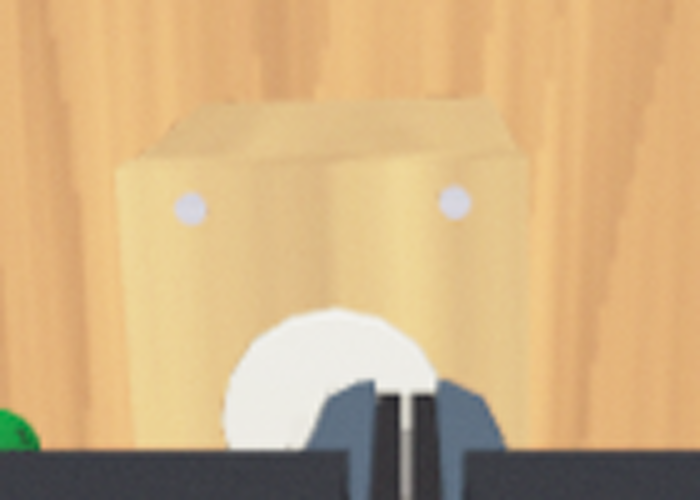

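Call:
jog_arm(
  plan=[0,-0.7,1.15,0,0,-0.67,1.15,0,1.1,0,0,0,1.1,0,0,0,1.2,0,0,0,0,0,0,0],
)

```text
time_s: 2.58
ee_pos: [583.5, -44.3, 219.4]
ee_rot: [-100.0, 89.6, 170.5]
force: [0.0, -0.3, 0.4]
gripper_width: -0.0
```

```bash
python3 - <<'E'
from h import *
d=to((585,-48,220));
E
```

```text
t 2.5833 pos [583.5 -44.3 219.4] jaw [ 1.     0.009 -0.006] zt [ 0.009 -1.    -0.001] shift cm [-0.06  0.15  0.37] F [ 0.03 -0.32  0.35]
```

Call:
jog_arm(
  plan=[0,0.1,0.25,0,0,0,0,0,0,0,0,0],
)

```text
time_s: 2.83
ee_pos: [586.9, -47.5, 223.4]
ee_rot: [93.1, 89.9, 3.6]
force: [-0.1, 0.8, 0.1]
gripper_width: 0.3
```

```bash
python3 - <<'E'
from h import *
d=to((585,-48,220));
cv2.imwrite('pics/s3.png',cv2.resize(env.grab_frame('scene')[170:310,180:340,::-1],None,fx=4,fy=4,interpolation=cv2.INTER_CUBIC))
E
```

```text
t 2.8333 pos [586.9 -47.5 223.4] jaw [1.    0.009 0.001] zt [ 0.009 -1.    -0.   ] shift cm [ 0.34 -0.19  0.05] F [-0.07  0.76  0.13]
```

View pics/s3.png

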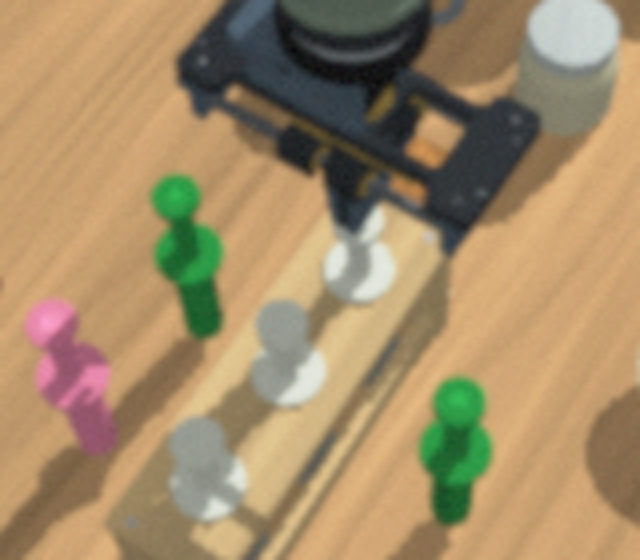

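Call:
jog_arm(
  plan=[0.3,-0.15,0.05,0,0.3,0,0,0,0.2,0,0,0,0.2,0,0,0],
)

```text
time_s: 3.22
ee_pos: [584.7, -48.1, 212.7]
ee_rot: [-126.0, 90.0, 144.4]
force: [0.6, 0.1, 0.7]
gripper_width: 0.5
```

Call:
jog_arm(
  plan=[0.2,0,0,0,0.2,0,0,0,0.2,0,0,0],
)

```text
time_s: 3.47
ee_pos: [584.9, -48.1, 207.1]
ee_rot: [102.8, 90.0, 13.3]
force: [-1.2, -0.4, 2.5]
gripper_width: 0.3
```

Call:
jog_arm(
  plan=[0.2,0,0,0,0.2,0,0,0,0.2,0,0,0],
)

```text
time_s: 3.72
ee_pos: [584.9, -48.1, 201.1]
ee_rot: [94.8, 90.0, 5.3]
force: [-0.9, 0.6, 3.4]
gripper_width: -0.1
```

Call:
jog_arm(
  plan=[0.2,0,0,0,0.2,0,0,0],
)

```text
time_s: 3.88
ee_pos: [584.9, -48.1, 196.9]
ee_rot: [102.3, 90.0, 12.8]
force: [-0.2, 0.4, 2.9]
gripper_width: 0.5
```

Call:
jog_arm(
  plan=[0.15,0,0,0,0.15,0,0,0],
)

```text
time_s: 4.05
ee_pos: [584.9, -48.1, 193.8]
ee_rot: [115.0, 90.0, 25.5]
force: [0.7, 0.2, 2.2]
gripper_width: 0.3
```

Call:
jog_arm(
  plan=[0.1,0,0,0,0.1,0,0,0],
)

```text
time_s: 4.22
ee_pos: [584.9, -48.1, 191.8]
ee_rot: [121.1, 90.0, 31.6]
force: [-0.3, 0.6, 3.3]
gripper_width: 0.2
```

Call:
jog_arm(
  plan=[0.1,0,0,0,0.1,0,0,0],
)

```text
time_s: 4.38
ee_pos: [584.9, -48.1, 189.9]
ee_rot: [118.4, 90.0, 28.8]
force: [0.0, -0.2, 3.3]
gripper_width: 0.4
```

Call:
jog_arm(
  plan=[0.1,0,0,0,0.1,0,0,0],
)

```text
time_s: 4.55
ee_pos: [584.9, -48.1, 187.9]
ee_rot: [109.0, 90.0, 19.5]
force: [0.1, 0.2, 3.4]
gripper_width: 0.5
```

Call:
jog_arm(
  plan=[0.1,0,0,0,0.1,0,0,0],
)

```text
time_s: 4.72
ee_pos: [584.9, -48.1, 185.8]
ee_rot: [151.1, 90.0, 61.6]
force: [-0.8, -0.4, 3.0]
gripper_width: 0.3
```

Call:
jog_arm(
  plan=[0.1,0,0,0,0.1,0,0,0],
)

```text
time_s: 4.88
ee_pos: [584.9, -48.1, 183.9]
ee_rot: [106.6, 90.0, 17.1]
force: [0.2, -1.0, 4.1]
gripper_width: 0.4
```

Call:
jog_arm(
  plan=[0.1,0,0,0,0.1,0,0,0],
)

```text
time_s: 5.05
ee_pos: [584.9, -48.1, 181.8]
ee_rot: [167.1, 90.0, 77.6]
force: [-0.9, -0.0, 3.1]
gripper_width: 0.5
```

Call:
jog_arm(
  plan=[0.2,0,0,0,0.2,0,0,0,0.2,0,0,0,0.2,0,0,0,0.2,0,0,0,0.2,0,0,0,0.2,0,0,0],
)

```text
time_s: 5.63
ee_pos: [584.9, -48.1, 167.7]
ee_rot: [165.7, 90.0, 76.2]
force: [-0.0, -0.4, 2.8]
gripper_width: 0.4
```

Call:
jog_arm(
  plan=[0.1,0,0,0,0.1,0,0,0],
)

```text
time_s: 5.8
ee_pos: [584.9, -48.1, 165.8]
ee_rot: [-149.9, 90.0, 120.6]
force: [-0.6, 0.6, 3.1]
gripper_width: 0.5
```

Call:
jog_arm(
  plan=[0.1,0,0,0],
)

```text
time_s: 5.88
ee_pos: [584.9, -48.1, 164.9]
ee_rot: [171.0, 90.0, 81.4]
force: [0.2, -0.4, 2.2]
gripper_width: 0.9
```

Call:
jog_arm(
  plan=[0.1,0,0,0],
)

```text
time_s: 5.97
ee_pos: [584.9, -48.1, 163.9]
ee_rot: [125.4, 90.0, 35.9]
force: [-0.1, -0.1, 2.5]
gripper_width: 0.4
```

Call:
jog_arm(
  plan=[0.1,0,0,0],
)

```text
time_s: 6.05
ee_pos: [585.0, -48.1, 163.1]
ee_rot: [103.9, 90.0, 14.4]
force: [-0.2, -0.0, 5.5]
gripper_width: 0.4
```

Call:
jog_arm(
  plan=[0.05,0,0,0],
)

```text
time_s: 6.13
ee_pos: [585.0, -48.1, 162.7]
ee_rot: [99.0, 90.0, 9.5]
force: [-0.2, 0.5, 5.7]
gripper_width: 0.5
```

Call:
jog_arm(
  plan=[0.05,0,0,0,0,0,0,0,0,0,0,0],
)

```text
time_s: 6.38
ee_pos: [585.0, -48.1, 162.4]
ee_rot: [94.5, 90.0, 5.0]
force: [-0.5, 0.0, 5.6]
gripper_width: 0.8
```

```bash
python3 - <<'E'
from h import *
d=to((587.2,-127,220));
E
```

```text
t 6.3833 pos [585.  -48.1 162.4] jaw [1.    0.009 0.001] zt [ 0.009 -1.    -0.   ] shift cm [-5.76  0.16  7.89] F [-0.48  0.03  5.56]
```

Call:
jog_arm(
  plan=[-0.5,0,0,0,-2,0,0,0,-2,0,0,0,-1.9,0,0,0,0,0.1,2.5,0,0,0,2.9,0,0,0,2.5,0,0,0,0,0,0,0,0,0,0,0,0,0],
)

```text
time_s: 7.22
ee_pos: [586.3, -126.7, 225.5]
ee_rot: [-138.7, 89.9, 131.7]
force: [-1.1, 0.6, -0.8]
gripper_width: 0.3
```

```bash
python3 - <<'E'
from h import *
d=to((587.2,-127,220));
cv2.imwrite('pics/s4.png',cv2.resize(env.grab_frame('scene')[170:310,180:340,::-1],None,fx=4,fy=4,interpolation=cv2.INTER_CUBIC))
E
```

```text
t 7.2167 pos [ 586.3 -126.7  225.5] jaw [ 1.     0.008 -0.001] zt [ 0.008 -1.    -0.001] shift cm [0.55 0.09 0.03] F [-1.13  0.62 -0.76]
```

View pics/s4.png

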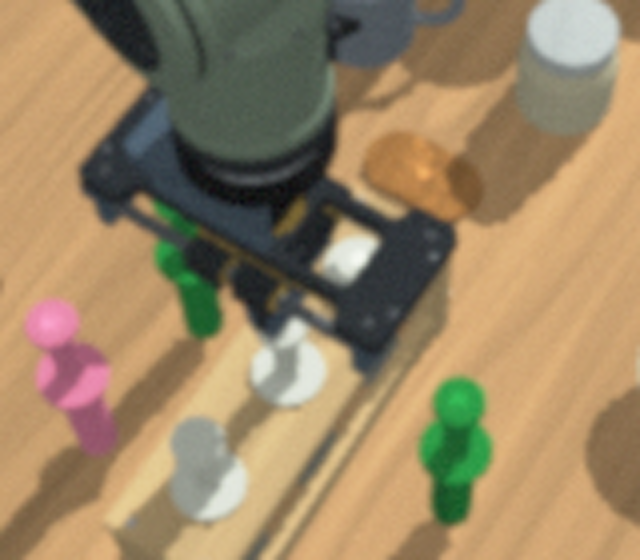

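Call:
jog_arm(
  plan=[0.3,0.05,0.05,0,0.3,0,0,0,0.2,0,0,0,0.2,0,0,0,0.2,0,0,0],
)

```text
time_s: 7.68
ee_pos: [587.0, -127.2, 213.6]
ee_rot: [-119.5, 90.0, 151.0]
force: [-0.1, -0.1, 3.2]
gripper_width: 0.4
```

Call:
jog_arm(
  plan=[0.2,0,0,0,0.2,0,0,0,0.2,0,0,0],
)

```text
time_s: 7.93
ee_pos: [587.1, -127.4, 208.2]
ee_rot: [130.7, 90.0, 41.2]
force: [-1.2, 1.4, 4.2]
gripper_width: 0.3
```

Call:
jog_arm(
  plan=[0.2,0,0,0,0.2,0,0,0,0.2,0,0,0],
)

```text
time_s: 8.18
ee_pos: [587.1, -127.4, 201.8]
ee_rot: [153.0, 90.0, 63.5]
force: [-1.0, 0.9, 3.2]
gripper_width: 0.1
```

Call:
jog_arm(
  plan=[0.1,0,0,0,0.1,0,0,0,0.1,0,0,0],
)

```text
time_s: 8.43
ee_pos: [587.1, -127.5, 198.9]
ee_rot: [155.2, 90.0, 65.7]
force: [-0.3, 1.3, 2.4]
gripper_width: 0.3
```

Call:
jog_arm(
  plan=[0.15,0,0,0,0.15,0,0,0],
)

```text
time_s: 8.6
ee_pos: [587.1, -127.5, 195.9]
ee_rot: [152.0, 90.0, 62.5]
force: [-1.1, 1.8, 3.3]
gripper_width: 0.6
```

Call:
jog_arm(
  plan=[0.1,0,0,0,0.1,0,0,0],
)

```text
time_s: 8.77
ee_pos: [587.1, -127.5, 193.8]
ee_rot: [177.8, 90.0, 88.3]
force: [-0.8, 0.8, 3.5]
gripper_width: 0.4
```

Call:
jog_arm(
  plan=[0.1,0,0,0,0.1,0,0,0],
)

```text
time_s: 8.93
ee_pos: [587.1, -127.5, 191.8]
ee_rot: [173.4, 90.0, 83.9]
force: [-0.7, 2.4, 3.0]
gripper_width: 0.2
```

Call:
jog_arm(
  plan=[0.1,0,0,0,0.1,0,0,0],
)

```text
time_s: 9.1
ee_pos: [587.1, -127.5, 189.8]
ee_rot: [157.0, 90.0, 67.4]
force: [-0.1, 2.2, 3.4]
gripper_width: 0.5
```

Call:
jog_arm(
  plan=[0.1,0,0,0,0.1,0,0,0],
)

```text
time_s: 9.27
ee_pos: [587.1, -127.5, 187.8]
ee_rot: [173.3, 90.0, 83.8]
force: [0.3, 2.3, 2.7]
gripper_width: 0.3
```

Call:
jog_arm(
  plan=[0.1,0,0,0,0.1,0,0,0],
)

```text
time_s: 9.43
ee_pos: [587.1, -127.5, 185.8]
ee_rot: [168.6, 90.0, 79.1]
force: [0.2, 1.8, 3.1]
gripper_width: 0.4
```

Call:
jog_arm(
  plan=[0.1,0,0,0,0.1,0,0,0],
)

```text
time_s: 9.6
ee_pos: [587.1, -127.5, 183.8]
ee_rot: [170.0, 90.0, 80.5]
force: [-0.5, 1.3, 3.2]
gripper_width: 0.5
```

Call:
jog_arm(
  plan=[0.1,0,0,0,0.1,0,0,0],
)

```text
time_s: 9.77
ee_pos: [587.1, -127.6, 181.8]
ee_rot: [160.1, 90.0, 70.6]
force: [-0.4, 1.5, 2.7]
gripper_width: 0.4
```

Sound too; continue to home.

Call:
jog_arm(
  plan=[0.2,0,0,0,0.2,0,0,0,0.2,0,0,0,0.2,0,0,0,0.2,0,0,0,0.2,0,0,0,0.2,0,0,0],
)

```text
time_s: 10.35
ee_pos: [587.1, -127.6, 167.7]
ee_rot: [146.7, 90.0, 57.2]
force: [-0.4, 2.2, 3.2]
gripper_width: 0.4
```

Call:
jog_arm(
  plan=[0.1,0,0,0,0.1,0,0,0,0.1,0,0,0],
)

```text
time_s: 10.6
ee_pos: [587.1, -127.6, 164.8]
ee_rot: [161.4, 90.0, 71.9]
force: [-0.2, 3.0, 3.3]
gripper_width: 0.6
```

Call:
jog_arm(
  plan=[0.1,0,0,0],
)

```text
time_s: 10.68
ee_pos: [587.1, -127.6, 163.9]
ee_rot: [105.0, 90.0, 15.4]
force: [-0.5, 2.8, 3.7]
gripper_width: 0.3
```

Call:
jog_arm(
  plan=[0.1,0,0,0],
)

```text
time_s: 10.77
ee_pos: [587.1, -127.6, 163.1]
ee_rot: [93.9, 90.0, 4.4]
force: [-0.3, 3.3, 5.2]
gripper_width: 0.4
```

Call:
jog_arm(
  plan=[0.1,0,0,0,0,0,0,0,0,0,0,0],
)

```text
time_s: 11.02
ee_pos: [587.1, -127.6, 162.2]
ee_rot: [89.4, 90.0, -0.1]
force: [-1.1, 2.3, 4.3]
gripper_width: 0.8
```

```bash
python3 - <<'E'
from h import *
d=to((588.6,-208.5,220));
E
```

```text
t 11.0167 pos [ 587.1 -127.6  162.2] jaw [1.    0.009 0.   ] zt [ 0.009 -1.     0.   ] shift cm [-5.78  0.08  8.09] F [-1.13  2.28  4.33]
```

Call:
jog_arm(
  plan=[-0.5,0,0,0,-2,0,0,0,-2,0,0,0,-1.9,0,0,0,0,0.07,2.6,0,0,0,2.9,0,0,0,2.55,0,0,0,0,0,0,0,0,0,0,0,0,0],
)

```text
time_s: 11.85
ee_pos: [588.1, -208.0, 225.4]
ee_rot: [-115.2, 89.9, 155.3]
force: [-0.7, -0.8, 0.4]
gripper_width: 0.6
```

```bash
python3 - <<'E'
from h import *
d=to((588.6,-208.3,220));
cv2.imwrite('pics/s5.png',cv2.resize(env.grab_frame('scene')[190:330,180:340,::-1],None,fx=4,fy=4,interpolation=cv2.INTER_CUBIC))
E
```

```text
t 11.85 pos [ 588.1 -208.   225.4] jaw [ 1.     0.008 -0.001] zt [ 0.008 -1.    -0.   ] shift cm [0.54 0.05 0.03] F [-0.66 -0.77  0.44]
```

View pics/s5.png

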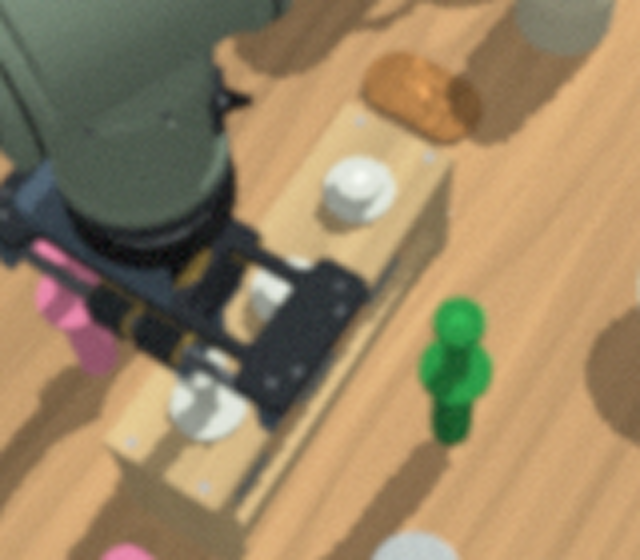

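Call:
jog_arm(
  plan=[0.3,0.05,0.05,0,0.3,0,0,0,0.2,0,0,0,0.2,0,0,0,0.2,0,0,0],
)

```text
time_s: 12.32
ee_pos: [588.9, -208.2, 213.6]
ee_rot: [-123.2, 90.0, 147.3]
force: [0.1, -0.1, -0.5]
gripper_width: 0.5
```

Call:
jog_arm(
  plan=[0.2,0,0,0,0.2,0,0,0,0.2,0,0,0],
)

```text
time_s: 12.57
ee_pos: [589.0, -208.5, 208.3]
ee_rot: [112.6, 90.0, 23.1]
force: [-0.1, 0.5, 1.7]
gripper_width: 0.7
```

Call:
jog_arm(
  plan=[0.2,0,0,0,0.2,0,0,0,0.2,0,0,0],
)

```text
time_s: 12.82
ee_pos: [589.1, -208.5, 202.1]
ee_rot: [101.0, 90.0, 11.5]
force: [0.7, 1.8, 2.4]
gripper_width: 0.4
```

Call:
jog_arm(
  plan=[0.1,0,0,0,0.1,0,0,0,0.1,0,0,0],
)

```text
time_s: 13.07
ee_pos: [589.0, -208.5, 198.8]
ee_rot: [132.3, 90.0, 42.8]
force: [-0.2, 0.3, 2.4]
gripper_width: 0.6
```

Call:
jog_arm(
  plan=[0.1,0,0,0,0.1,0,0,0,0.1,0,0,0],
)

```text
time_s: 13.32
ee_pos: [589.0, -208.5, 195.8]
ee_rot: [141.1, 90.0, 51.6]
force: [0.0, 0.5, 2.9]
gripper_width: 0.4
```

Now 1–2 mm steps.

Call:
jog_arm(
  plan=[0.1,0,0,0,0.1,0,0,0],
)

```text
time_s: 13.48
ee_pos: [589.0, -208.5, 193.8]
ee_rot: [141.0, 90.0, 51.5]
force: [-0.4, 1.5, 2.8]
gripper_width: 0.6
```

Call:
jog_arm(
  plan=[0.1,0,0,0],
)

```text
time_s: 13.57
ee_pos: [589.0, -208.5, 192.8]
ee_rot: [141.1, 90.0, 51.6]
force: [0.8, 0.9, 3.0]
gripper_width: 0.5
```

Call:
jog_arm(
  plan=[0.1,0,0,0],
)

```text
time_s: 13.65
ee_pos: [589.0, -208.5, 191.8]
ee_rot: [130.1, 90.0, 40.6]
force: [-0.5, 1.5, 3.7]
gripper_width: 0.6
```

Call:
jog_arm(
  plan=[0.1,0,0,0],
)

```text
time_s: 13.73
ee_pos: [589.0, -208.6, 190.9]
ee_rot: [113.1, 90.0, 23.6]
force: [-0.9, 2.0, 3.9]
gripper_width: 0.4
```

Call:
jog_arm(
  plan=[0.1,0,0,0],
)

```text
time_s: 13.82
ee_pos: [589.0, -208.6, 190.1]
ee_rot: [111.2, 90.0, 21.7]
force: [-0.5, 1.4, 5.1]
gripper_width: 0.7
```

Call:
jog_arm(
  plan=[0.1,0,0,0],
)

```text
time_s: 13.9
ee_pos: [589.0, -208.5, 189.2]
ee_rot: [95.3, 90.0, 5.8]
force: [-1.4, 1.0, 6.0]
gripper_width: 0.7
```

Call:
jog_arm(
  plan=[0,0,0,0,0,0,0,0],
)

```text
time_s: 14.07
ee_pos: [589.0, -208.6, 189.0]
ee_rot: [109.3, 90.0, 19.8]
force: [0.4, 1.2, 4.2]
gripper_width: 0.6
```

Call:
jog_arm(
  plan=[-0.4,0,0,0,-0.8,0,0,0,-0.8,0,0,0,0,0,0,0],
)

```text
time_s: 14.4
ee_pos: [589.8, -209.2, 210.9]
ee_rot: [64.3, 89.8, -25.3]
force: [-0.5, -0.8, 0.8]
gripper_width: 0.5
```

Call:
jog_arm(
  plan=[0,0,0,0,0,0,0,0,0,0,0,0,0,0,0,0],
  claw=5,
)

```text
time_s: 14.73
ee_pos: [588.7, -208.5, 208.5]
ee_rot: [-113.1, 90.0, 157.4]
force: [-0.3, -0.2, -0.1]
gripper_width: 23.9
```

```bash
python3 - <<'E'
from h import *
d=to((588.6,-208.3,168));
ee=env.state();E=(ee['ee_pos'],ee['ee_rot'])
cv2.imwrite('pics/w6.png',env.grab_frame('wrist')[:,:,::-1])
cv2.imwrite('pics/s6.png',cv2.resize(env.grab_frame('scene')[190:330,180:340,::-1],None,fx=4,fy=4,interpolation=cv2.INTER_CUBIC))
E
```

```text
t 14.7333 pos [ 588.7 -208.5  208.5] jaw [ 1.     0.009 -0.001] zt [ 0.009 -1.    -0.   ] shift cm [ 4.05 -0.01 -0.02] F [-0.29 -0.21 -0.1 ]
```

View pics/w6.png

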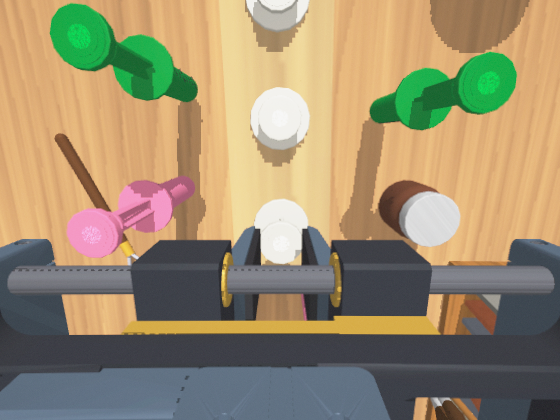

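View pics/s6.png

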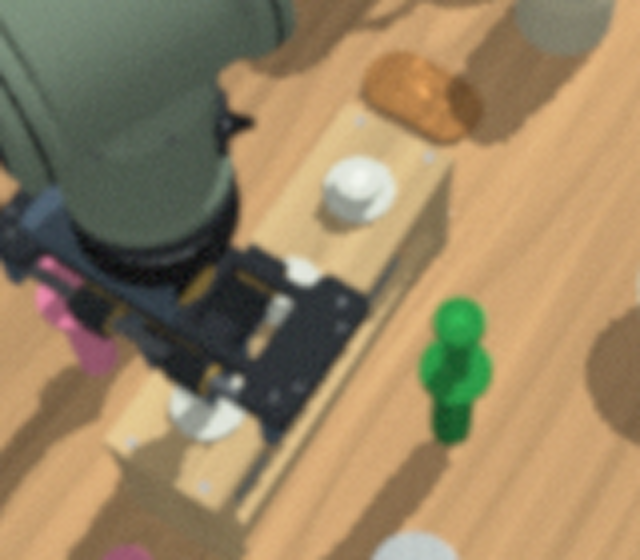

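Call:
jog_arm(
  plan=[0,0,0,0,0,0,0,0,0,0,0,0,0,0,0,0,0,0,0,0,0,0,0,0],
)

```text
time_s: 15.33
ee_pos: [588.9, -208.6, 208.9]
ee_rot: [121.4, 90.0, 31.9]
force: [-0.5, 0.1, 0.2]
gripper_width: 49.8
```

Call:
jog_arm(
  plan=[0.7,0,0,0,0.9,0,0,0,0.9,0,0,0,0.9,0,0,0,0.6,0,0,0,0,0,0,0,0,0,0,0],
)

```text
time_s: 15.92
ee_pos: [588.8, -208.5, 168.2]
ee_rot: [-115.1, 89.9, 155.4]
force: [0.3, 0.6, 0.6]
gripper_width: 50.1
```

Call:
jog_arm(
  plan=[0,0,0,0,0,0,0,0,0,0,0,0,0,0,0,0,0,0,0,0,0,0,0,0],
  claw=2.5,
  newtons=12,
)

```text
time_s: 16.42
ee_pos: [589.1, -208.7, 169.4]
ee_rot: [69.9, 90.0, -19.6]
force: [-0.4, 0.7, 2.4]
gripper_width: 29.0
```

Call:
jog_arm(
  plan=[-0.3,0,0,0,-0.8,0,0,0,-1,0,0,0,-1,0,0,0,-1,0,0,0,-1,0,0,0,0,0,0,0],
)

```text
time_s: 17.0
ee_pos: [590.2, -209.0, 223.1]
ee_rot: [70.0, 89.7, -19.5]
force: [1.4, 0.4, -0.7]
gripper_width: 29.2
```

Call:
jog_arm(
  plan=[-1.2,0,0,0,-1.5,0,0,0,-1.5,0,0,0,-1.5,0,0,0,-1.5,0,0,0,-1.3,0,0,0,0,0,0,0,0,0,0,0],
)

```text
time_s: 17.67
ee_pos: [589.0, -208.6, 305.2]
ee_rot: [70.5, 89.9, -19.0]
force: [0.8, -0.8, -1.2]
gripper_width: 28.9
```

```bash
python3 - <<'E'
from h import *
d=to((504.5,290,305));
cv2.imwrite('pics/s7.png',env.grab_frame('scene')[:,:,::-1])
cv2.imwrite('pics/w7.png',env.grab_frame('wrist')[:,:,::-1])
E
```

```text
t 17.6667 pos [ 589.  -208.6  305.2] jaw [1.    0.009 0.001] zt [ 0.009 -1.     0.   ] shift cm [ -0.    -8.03 -49.93] F [ 0.84 -0.8  -1.16]
```

View pics/s7.png

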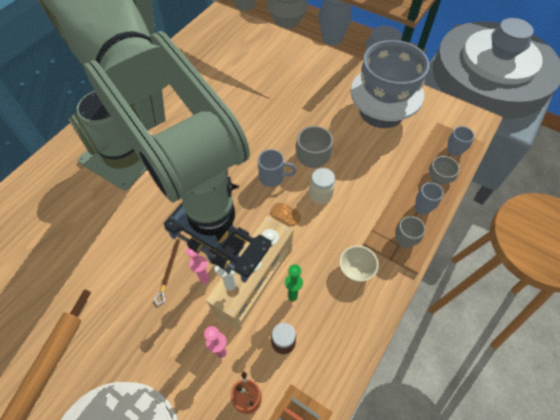

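View pics/w7.png

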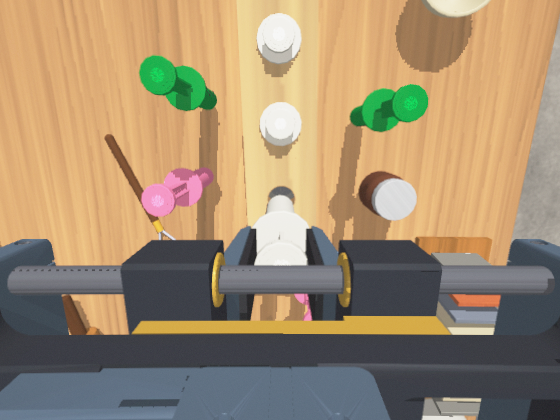

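Call:
jog_arm(
  plan=[0,-0.4,-1,0,0,-0.4,-2,0,0,-0.4,-3,0,0,-0.4,-3,0,0,-0.4,-3,0,0,-0.4,-3,0,0,-0.4,-3,0,0,-0.4,-3,0,0,-0.4,-3,0,0,-0.4,-3,0],
)

```text
time_s: 18.6
ee_pos: [545.2, 63.0, 304.1]
ee_rot: [-98.5, 89.9, 172.0]
force: [0.2, 0.9, -0.6]
gripper_width: 29.2
```

Call:
jog_arm(
  plan=[0,-0.4,-3,0,0,-0.4,-3,0,0,-0.4,-3,0,0,-0.4,-3,0,0,-0.4,-3,0,0,-0.4,-3,0,0,-0.4,-3,0,0,-0.4,-2.5,0,0,-0.4,-1.7,0,0,-0.4,-1.2,0,0,0,0,0,0,0,0,0],
)

```text
time_s: 19.6
ee_pos: [503.8, 324.5, 304.4]
ee_rot: [-34.0, 89.9, -123.4]
force: [0.1, -0.8, -0.6]
gripper_width: 29.0
```

```bash
python3 - <<'E'
from h import *
d=to((504.5,325,305));
ee=env.state();E=(ee['ee_pos'],ee['ee_rot'])
cv2.imwrite('pics/s8.png',cv2.resize(env.grab_frame('scene')[60:200,220:380,::-1],None,fx=4,fy=4,interpolation=cv2.INTER_CUBIC))
cv2.imwrite('pics/w8.png',env.grab_frame('wrist')[:,:,::-1])
print(E,proj('wrist',(504.5,308.7,85),E))
E
```

```text
t 19.6 pos [503.8 324.5 304.4] jaw [ 1.     0.01  -0.001] zt [ 0.01  -1.     0.001] shift cm [-0.06  0.07 -0.05] F [ 0.09 -0.77 -0.63]
(array([503.77359864, 324.54142036, 304.4413107 ]), array([ -33.9570499 ,   89.91317511, -123.406108  ])) [281.76613639 206.07447688]
```

View pics/s8.png

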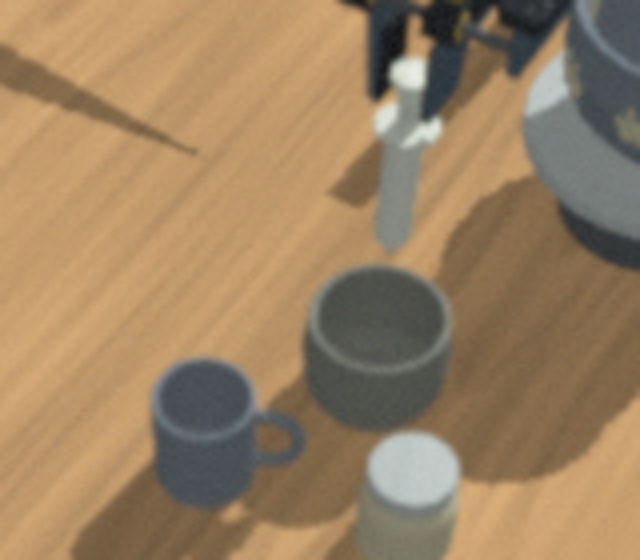

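View pics/w8.png

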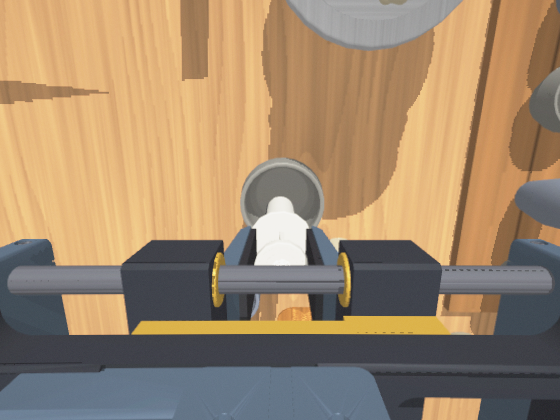

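```bash
python3 - <<'E'
from h import *
ee=env.state();E=(ee['ee_pos'],ee['ee_rot'])
im=env.grab_frame('wrist')[:,:,::-1]
cv2.imwrite('pics/w9.png',cv2.resize(im[140:260,210:350],None,fx=5,fy=5,interpolation=cv2.INTER_CUBIC))
print(E)
for y in (305,308.7,313):
  print(y,[(proj('wrist',(504.5+50*np.cos(t),y+50*np.sin(t),85),E)-[210,140])*5 for t in (np.pi/2,0,np.pi)])
E
```

```text
(array([504.38941491, 323.63899121, 304.83322061]), array([ -15.62169033,   89.95104037, -105.18078887]))
305 [array([357.4516629 , 139.33889437]), array([556.69577488, 342.77768005]), array([154.91130226, 339.84130163])]
308.7 [array([357.57548188, 123.8348568 ]), array([557.30203001, 328.2943911 ]), array([154.53597902, 325.34559093])]
313 [array([357.72019845, 105.71517179]), array([558.01109173, 311.37312332]), array([154.09673535, 308.40976896])]
```

View pics/w9.png

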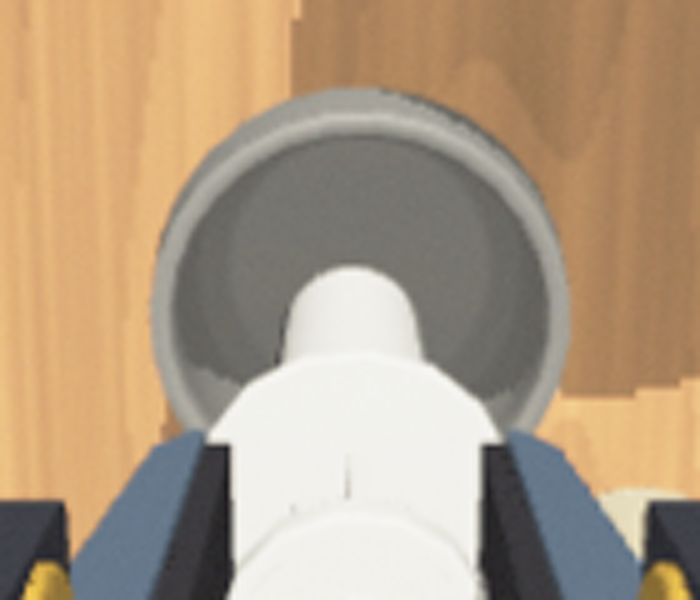

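Call:
jog_arm(
  plan=[1,0.1,-0.1,0,1.5,0,0,0,1.5,0,0,0,1.5,0,0,0,1.5,0,0,0,1,0,0,0,0,0,0,0,0,0,0,0],
)

```text
time_s: 20.42
ee_pos: [505.4, 325.2, 224.5]
ee_rot: [-58.9, 89.9, -148.4]
force: [-0.3, -0.1, -0.2]
gripper_width: 29.2
```

```bash
python3 - <<'E'
from h import *
d=to((505.5,325,170));
cv2.imwrite('pics/s10.png',cv2.resize(env.grab_frame('scene')[60:200,220:380,::-1],None,fx=4,fy=4,interpolation=cv2.INTER_CUBIC))
E
```

```text
t 20.4167 pos [505.4 325.2 224.5] jaw [ 1.     0.008 -0.001] zt [ 0.008 -1.     0.001] shift cm [5.45 0.01 0.02] F [-0.26 -0.11 -0.23]
```

View pics/s10.png

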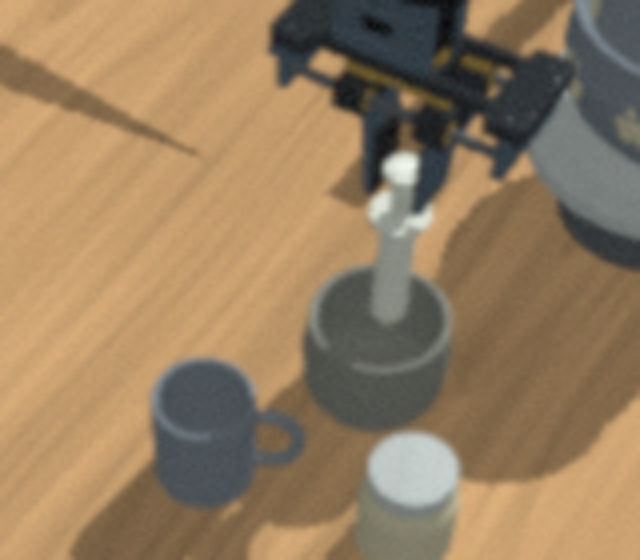

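Inside the mouth. Descend further, then slowly until touch.

Call:
jog_arm(
  plan=[0.8,0,0,0,1,0,0,0,1,0,0,0,1,0,0,0,0.7,0,0,0,0,0,0,0,0,0,0,0],
)

```text
time_s: 21.05
ee_pos: [505.2, 325.6, 179.2]
ee_rot: [-61.6, 89.9, -151.1]
force: [-0.3, -0.3, -0.3]
gripper_width: 28.9
```

Call:
jog_arm(
  plan=[0.2,0,0,0,0.2,0,0,0],
)

```text
time_s: 21.22
ee_pos: [505.8, 326.0, 176.5]
ee_rot: [124.1, 89.9, 34.6]
force: [0.1, -0.1, 0.0]
gripper_width: 29.0
```

Call:
jog_arm(
  plan=[0.15,0,0,0,0.15,0,0,0],
)

```text
time_s: 21.38
ee_pos: [505.5, 325.8, 173.1]
ee_rot: [124.7, 90.0, 35.2]
force: [0.6, -0.1, -1.0]
gripper_width: 29.1
```

Call:
jog_arm(
  plan=[0.15,0,0,0],
)

```text
time_s: 21.47
ee_pos: [505.5, 325.8, 171.5]
ee_rot: [130.0, 90.0, 40.5]
force: [-0.3, 0.3, -1.1]
gripper_width: 28.9
```

Call:
jog_arm(
  plan=[0.1,0,0,0,0.1,0,0,0],
)

```text
time_s: 21.63
ee_pos: [505.4, 325.7, 169.4]
ee_rot: [150.3, 90.0, 60.8]
force: [-0.6, 0.1, -1.4]
gripper_width: 29.1
```

Call:
jog_arm(
  plan=[0.1,0,0,0],
)

```text
time_s: 21.72
ee_pos: [505.5, 325.8, 168.6]
ee_rot: [129.0, 90.0, 39.4]
force: [-0.3, -0.4, 4.3]
gripper_width: 29.1
```

Call:
jog_arm(
  plan=[0.1,0,0,0],
)

```text
time_s: 21.8
ee_pos: [505.9, 326.1, 168.3]
ee_rot: [127.1, 89.9, 37.5]
force: [-0.8, 0.6, 4.8]
gripper_width: 29.0
```

Call:
jog_arm(
  plan=[-0.1,0,-0.4,0,0,0,-0.5,0,0.05,0,-0.5,0,0.05,0,-0.4,0,0,0,0,0],
)

```text
time_s: 22.22
ee_pos: [505.4, 344.9, 167.6]
ee_rot: [141.0, 89.9, 51.6]
force: [0.1, -0.4, 2.4]
gripper_width: 28.9
```

```bash
python3 - <<'E'
from h import *
d=to((505.5,354,166));
cv2.imwrite('pics/s11.png',cv2.resize(env.grab_frame('scene')[60:200,220:380,::-1],None,fx=4,fy=4,interpolation=cv2.INTER_CUBIC))
cv2.imwrite('pics/w11.png',env.grab_frame('wrist')[:,:,::-1])
E
```

```text
t 22.2167 pos [505.4 344.9 167.6] jaw [1.    0.009 0.001] zt [ 0.009 -1.    -0.001] shift cm [ 0.16  0.02 -0.91] F [ 0.06 -0.41  2.37]
```

View pics/s11.png

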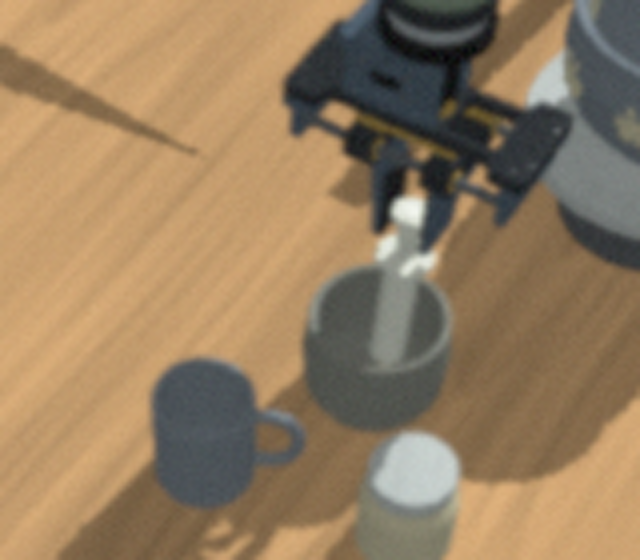

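View pics/w11.png

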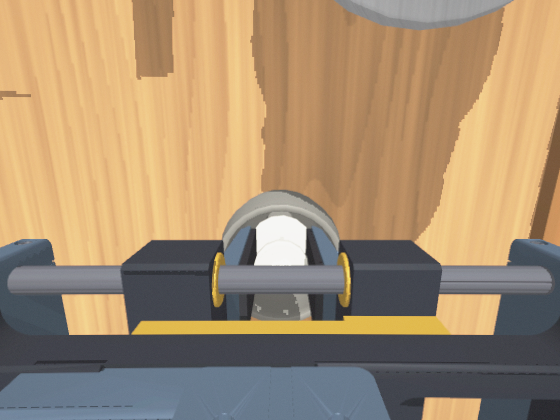

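Call:
jog_arm(
  plan=[0.05,0,-0.3,0,0.05,0,-0.3,0,0.05,0,-0.2,0,0,0,0,0],
)

```text
time_s: 22.65
ee_pos: [505.4, 352.5, 166.3]
ee_rot: [139.9, 89.9, 50.4]
force: [0.1, 0.5, 6.4]
gripper_width: 29.0
```

Call:
jog_arm(
  plan=[0.05,0,-0.2,0,0.05,0,-0.2,0,0,0,0,0],
)

```text
time_s: 22.9
ee_pos: [505.4, 356.4, 165.4]
ee_rot: [137.0, 89.9, 47.5]
force: [-0.3, 0.6, 4.7]
gripper_width: 29.2
```

Call:
jog_arm(
  plan=[-0.05,0,-0.2,0,0,0,-0.2,0,0,0,0,0],
)

```text
time_s: 23.15
ee_pos: [504.7, 359.6, 164.6]
ee_rot: [-50.7, 89.9, -140.2]
force: [-0.5, -0.3, 0.4]
gripper_width: 29.1
```

Call:
jog_arm(
  plan=[0.02,0,-0.2,0,0,0,0,0],
)

```text
time_s: 23.32
ee_pos: [504.7, 361.7, 164.5]
ee_rot: [-60.2, 89.9, -149.7]
force: [0.5, -0.2, -0.1]
gripper_width: 29.4
```

```bash
python3 - <<'E'
from h import *
d=to((505.5,354,166));
cv2.imwrite('pics/s12.png',cv2.resize(env.grab_frame('scene')[60:200,220:380,::-1],None,fx=4,fy=4,interpolation=cv2.INTER_CUBIC))
E
```

```text
t 23.3167 pos [504.7 361.7 164.5] jaw [ 1.     0.009 -0.001] zt [ 0.009 -1.     0.001] shift cm [-0.15  0.07  0.77] F [ 0.51 -0.24 -0.08]
```

View pics/s12.png

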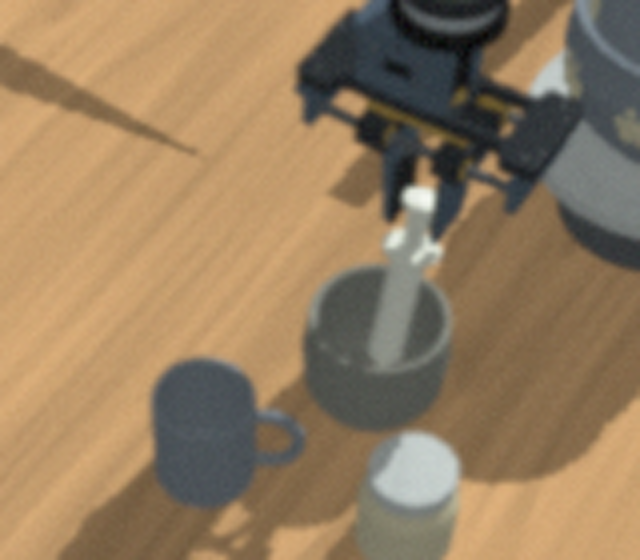

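Call:
jog_arm(
  plan=[0,0,0,0,0,0,0,0,0,0,0,0,0,0,0,0,0,0,0,0,0,0,0,0,0,0,0,0],
  claw=6.5,
)

```text
time_s: 23.95
ee_pos: [505.1, 361.7, 165.3]
ee_rot: [149.0, 90.0, 59.5]
force: [-0.0, -0.4, 1.2]
gripper_width: 65.1
```

```bash
python3 - <<'E'
from h import *
d=to((505.5,354,166));
cv2.imwrite('pics/s13.png',cv2.resize(env.grab_frame('scene')[60:200,220:380,::-1],None,fx=4,fy=4,interpolation=cv2.INTER_CUBIC))
cv2.imwrite('pics/w13.png',env.grab_frame('wrist')[:,:,::-1])
E
```

```text
t 23.95 pos [505.1 361.7 165.3] jaw [1.    0.009 0.   ] zt [ 0.009 -1.    -0.   ] shift cm [-0.07  0.03  0.77] F [-0.01 -0.38  1.21]
```

View pics/s13.png

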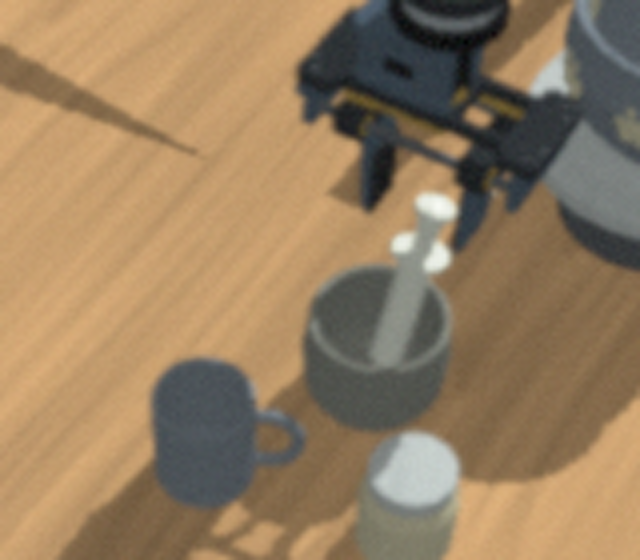

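View pics/w13.png

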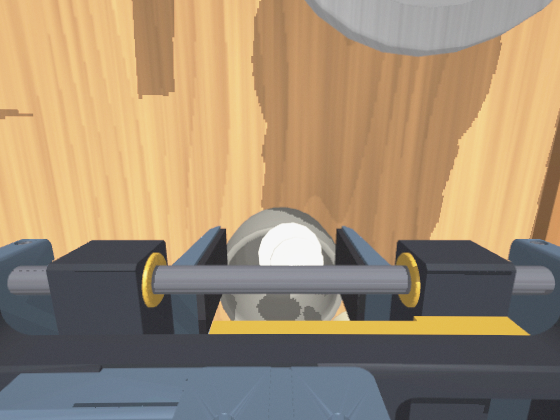

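Call:
jog_arm(
  plan=[-0.3,0,0,0,-1,0,0,0,-1.5,0,0,0,-2,0,0,0,-2,0,0,0,-2,0,0,0,-2,0,0,0,-1,0,0,0,0,0,0,0,0,0,0,0],
)

```text
time_s: 24.88
ee_pos: [505.1, 361.7, 283.5]
ee_rot: [124.9, 90.0, 35.4]
force: [-0.2, -0.5, -0.5]
gripper_width: 65.0
```

```bash
python3 - <<'E'
from h import *
d=to((505.5,354,166));
cv2.imwrite('pics/s14.png',cv2.resize(env.grab_frame('scene')[60:340,180:400,::-1],None,fx=2.1,fy=2.1,interpolation=cv2.INTER_CUBIC))
cv2.imwrite('pics/w14.png',env.grab_frame('wrist')[:,:,::-1])
t=env.grab_frame('top')[:,:,::-1]
cv2.imwrite('pics/t14.png',cv2.resize(t[150:290,80:420],None,fx=2.3,fy=2.3,interpolation=cv2.INTER_CUBIC))
E
```

```text
t 24.8833 pos [505.1 361.7 283.5] jaw [1.    0.009 0.001] zt [ 0.009 -1.    -0.   ] shift cm [11.75  0.03  0.78] F [-0.21 -0.54 -0.48]
```

View pics/s14.png

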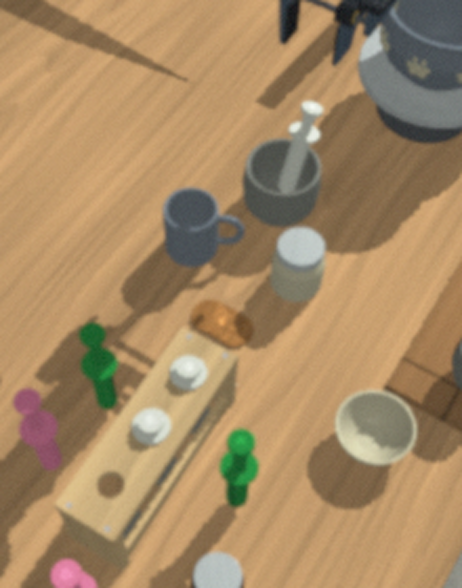

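View pics/w14.png

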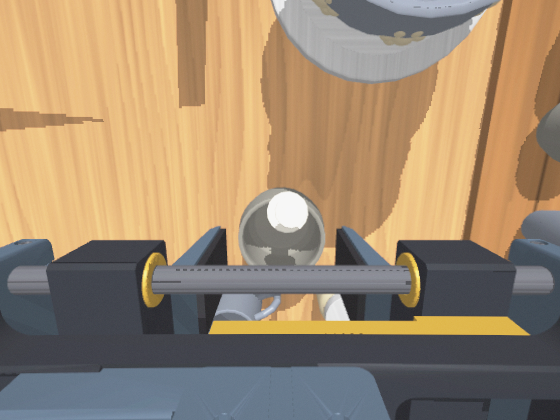

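View pics/t14.png

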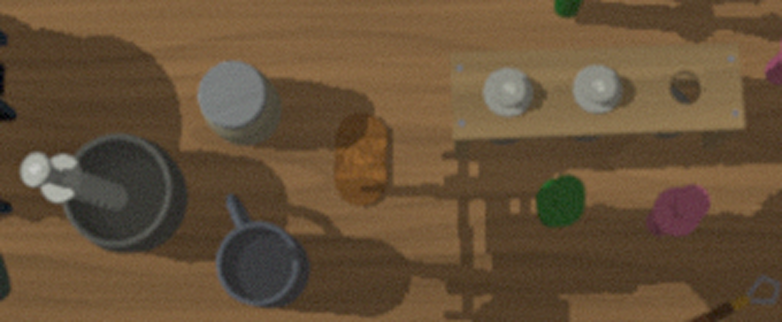

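```bash
python3 - <<'E'
from h import *
print(env.job_done())
E
```

```text
the job is handed in; nothing more can be done
None
```

I tried all three plungers: two are sound and pressed fully home in the rack, and the third had the dried slip and now stands nozzle down in the wash-up jar. The job was handed in at about 25 s of the 64 s allowed.

- **Sound syringes (rack holes at y = +80 and 0 mm):** each moved at a steady reading of about 3 N. Each then met the cushion at the expected home height (5.7 N and 5.2 N). Both hang in the rack.
- **Clogged syringe (hole at y = -80 mm):** it began to stiffen about 27 mm in. I stopped at about 6 N, and about 4 N remained once the hand was still.
- **Standing it in the jar:** I pinched the thumb disc rim, carried it over, and let it lean on the rim. While I tilted it, the wrist force peaked at 6.4 N, well under the 16 N limit.

**Last checks:** the final scene, top and wrist pictures show the clogged syringe leaning at a modest angle inside the jar. They also show both others in the rack with plungers down. The mug, lidded jar and coloured look-alikes looked unmoved, and the gripper was clear of everything.

**Disagreements:** the two-view estimate put the thumb discs several mm lower than where the fingers actually made contact, so I relied on contact force instead. After the good plungers were home I did not re-measure their heights by camera, only looked at the pictures.

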